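Line up the sweet-shop canisters by size

ROBOT

A 7-joint arm with a two-finger parallel gripper is mounted at the origin on the work surface. World frame = base frame: x ahead of the robot, y to its left, z up, the work surface at z = 0. Lengths are in m, angles in rad, forces in N, time in s.
With the tool pointing down it reaches from about 0.425 to 0.875 m from the base axis. Payload 4.7 kg.
Tool frame: the origin (TCP) lies between the finger pads; the fingertips stand 14 mm ahead of it and the grasp point (between the pads) lies 5 mm behind it; z points along the fingers, y is the line along which they close (so a half turn about z gives the same grasp; the last joint's range is limited). The gripper opens to 87 mm and grips with 3 to 60 N. Pads are 19 mm wide; open, the fingers measure 117 mm over their backs; the gripper's body (75 mm by 190 mm) begins 51 mm behind the grasp point.
Start: joints at [-1.26, 0.321, -0.07, 1.45, 0.023, 1.371, -0.057], TCP at [0.19, 0.622, 0.237] pointing down, gripper open.
Joint ranges: [-2.86, 2.86], [-0.3, 2.09], [-1.38, 1.24], [0.06, 2.45], [-1.56, 4.7], [0.09, 2.05], [-2.69, 2.69]. Speed limits (rad/s): [2.57, 2.57, 3.14, 3.14, 3.14, 3.14, 3.14].

INTERFACE

Orientations are given as a rotation vector (axis times angle).
In Python, from bench import get_state, get_image, camera_params, close_job gives the robot as it stands. The module is installed in compiled form; this text tells all that it offers.
- The arm moves only by the tool arm_command, never from a script. Its argument "motion" is a list of rows, each a list of 5 numbers: the finger opening in mm, from 0 to 87, then the shift along the tool's x, y, z in mm, then the turn about the tool's z in degrees. In form: [[gripper, x, y, z, spin], ...]. A call has 1 to 5 rows; each row is the pose to reach, as a shift and turn from the pose commanded when the call began, along the tool's axes at that moment; what a row does not reach only later rows make up. A row lasts 1/12 s, in which the tool goes at most 41.7 mm and 7.16 degrees, less where a joint would pass 70% of its speed; a pose out of reach is approached as far as the arm can. A call with a gripper value outside its range is refused whole. The fingers move at their own pace and stop on an object; "newtons" is the grip in N (left out, the last holds). Time passes only in rows, so rows that repeat a pose let the fingers close. It gives the time, the measured TCP pose, the force, the opening and the grip force at its end, in the units of the state.
- get_state(): the state, without advancing time (a new reading comes with each control period).
- get_image(name): name is "side" or "top" or "wrist"; returns (picture, depth): 400x640x3 uint8, red, green, blue; 400x640 float32, m along the optical axis (not along the pixel's ray), 0 where there is no reading.
- camera_params(name): a dict with "intrinsics" (3x3 intrinsics, pixels), "extrinsics" (4x4, takes a point from camera to world coordinates). Camera axes: x right, y down, z forward; pixel columns grow to the right and rows downward; lengths in m; the calibration is good to about 2 mm. The wrist camera is an equidistant fisheye: a pixel r from the principal point sees the ray r / f radians off the axis. A picture is of the moment at which its call begins: read the wrist's pose just before it. camera_params takes no time and is no camera call; for the wrist camera it gives the pose at the moment of the call.
- close_job(): hands the job in; it is judged then, once.
The state is a dict: "time": time; "joint_positions": joint angles; "qd": joint speeds; "joint_torque": joint torques, N m; "position": TCP position; "tool_rot": TCP orientation; "ft_force": force on the tool from outside, world axes, zero at the start; "torque": the same for the moment, N m; "grip_width": opening from 0.0 (shut) to 1.0 (fully open); "grip_force": force on a finger pad.
Only numpy, scipy, OpenCV 4.12 (cv2) and the standard library are available. Lean on these libraries where they do the work, as an engineer would, in place of code of your own. Each camera call takes 0.05 s, during which the arm holds its last target. There are 200 camera calls.

TASK

Line the four lidded steel canisters up on the display board in order of size, the biggest next to the brass bell and the smallest at the far end of the row, one standing upright and centred on each black coaster. Set them down rather than dropping them, tip none over, and leave the copper tumbler where it stands.

Things in the scene. Friction and masses are not known exactly. Their poses are not given: they have to be found in the camera images.
- mini (a point): the smallest of the four lidded round stainless-steel canisters: plain upright cylinder 40 mm in diameter, 46 mm high, closed, with a black lid knob (11 mm across, 8 mm high) on top, so 54 mm overall; loose, 50 to 290 g. The point is on its axis, half-way up the steel wall (23 mm above its underside); z up. Stands on the counter (z = 0) at the start
- small (a point): the second smallest of the four lidded round stainless-steel canisters: plain upright cylinder 48 mm in diameter, 58 mm high, closed, with a black lid knob (11 mm across, 8 mm high) on top, so 66 mm overall; loose, 50 to 290 g. The point is on its axis, half-way up the steel wall (29 mm above its underside); z up. Stands on the counter (z = 0) at the start
- medium (a point): the second biggest of the four lidded round stainless-steel canisters: plain upright cylinder 56 mm in diameter, 70 mm high, closed, with a black lid knob (11 mm across, 8 mm high) on top, so 78 mm overall; loose, 50 to 290 g. The point is on its axis, half-way up the steel wall (35 mm above its underside); z up. Stands on the counter (z = 0) at the start
- large (a point): the biggest of the four lidded round stainless-steel canisters: plain upright cylinder 64 mm in diameter, 82 mm high, closed, with a black lid knob (11 mm across, 8 mm high) on top, so 90 mm overall; loose, 50 to 290 g. The point is on its axis, half-way up the steel wall (41 mm above its underside); z up. Stands on the counter (z = 0) at the start
- coaster_a: one of four identical black round coasters, 84 mm across and 3 mm thick, fixed in a straight row at 100 mm pitch on a pale wooden board (600 x 100 x 12 mm, fixed). The letters say nothing of the order along the row. Origin: centre of its underside, 12 mm above the counter; its top is 15 mm above the counter; z up
- coaster_b: one of four identical black round coasters, 84 mm across and 3 mm thick, fixed in a straight row at 100 mm pitch on a pale wooden board (600 x 100 x 12 mm, fixed). The letters say nothing of the order along the row. Origin: centre of its underside, 12 mm above the counter; its top is 15 mm above the counter; z up
- coaster_c: one of four identical black round coasters, 84 mm across and 3 mm thick, fixed in a straight row at 100 mm pitch on a pale wooden board (600 x 100 x 12 mm, fixed). The letters say nothing of the order along the row. Origin: centre of its underside, 12 mm above the counter; its top is 15 mm above the counter; z up
- coaster_d: one of four identical black round coasters, 84 mm across and 3 mm thick, fixed in a straight row at 100 mm pitch on a pale wooden board (600 x 100 x 12 mm, fixed). The letters say nothing of the order along the row. Origin: centre of its underside, 12 mm above the counter; its top is 15 mm above the counter; z up
- bell: brass service bell, 72 mm across, 46 mm high, fixed on the board at one end or the other of the row, in line with the coasters and 100 mm from the centre of the nearest one (a white dish stands likewise at the other end). Origin: centre of its underside; z up
- cup (a point): open copper tumbler, 62 mm across the rim, 85 mm high, loose, standing among the canisters; not part of the row, to be left alone. The point is on its axis, half-way up. (A small white bowl, 80 mm across, 32 mm high, also stands among the canisters.)
Not all that is in view belongs to the job. What is shaped like the part that bears mini but blue or red is not meant.

How it is judged:
By the outcome, as a careful person would: the job done as asked, in the order asked, and still so for the second after the job is handed in, with the robot touching nothing.
It also fails if it takes over 109 s, if anything falls off the work surface, if the arm or the gripper's body presses on something with over 40 N, if the wrist force passes 120 N, or if a joint passes its speed limit or range.

## Working session

There is one attempt and no reset: what is moved stays moved. The work goes in short steps, Python scripts to look and compute and a tool call to move; the robot and the scene stay as the last step left them, time stands still between calls to the robot, and variables do not carry over. Pictures are saved under pics/ and viewed, at most 14 in all, crops included, and the job is handed in when it is done.

Besides the shell and the picture viewer there is one more tool, called after ">>>" by a JSON object that holds its "fn" and its "kwargs", one argument or row to a line. arm_command: Moves the arm, as the interface text tells. Its arguments: {"type":"object","properties":{"motion":{"type":"array"},"newtons":{"type":"number"}},"required":["motion"]}

```bash
mkdir -p pics; python3 - <<'E'
from bench import *
import cv2,numpy as np
s=get_state();print({k:np.round(v,3) for k,v in s.items()})
for n in("side","top","wrist"):
    p=camera_params(n);print(n,np.round(p["intrinsics"],1).tolist(),np.round(p["extrinsics"],3).tolist())
    a,d=get_image(n);cv2.imwrite(f"pics/{n}0.png",a[...,::-1]);np.savez(f"{n}0.npz",a=a,d=d,E=p["extrinsics"],K=p["intrinsics"])
E
```

```text
{'time': np.float64(0.0), 'joint_positions': array([-1.26 ,  0.322, -0.07 ,  1.452,  0.023,  1.371, -0.057]), 'qd': array([-0.   ,  0.   , -0.001, -0.   ,  0.   ,  0.002,  0.   ]), 'joint_torque': array([ 0.0000e+00, -4.9129e+01, -4.0400e-01, -3.1252e+01, -6.4000e-02,
        4.4000e-02,  0.0000e+00]), 'position': array([0.19 , 0.621, 0.235]), 'tool_rot': array([-4.640e-01, -3.107e+00,  3.000e-03]), 'ft_force': array([ 0.199, -0.107, -0.473]), 'torque': array([ 0.002, -0.012, -0.05 ]), 'grip_force': np.float64(0.0), 'grip_width': np.float64(0.995)}
side [[370.0, 0.0, 321.4], [0.0, 370.0, 196.9], [0.0, 0.0, 1.0]] [[0.977, -0.137, 0.166, 0.357], [-0.215, -0.643, 0.735, -0.669], [0.006, -0.753, -0.658, 0.639], [0.0, 0.0, 0.0, 1.0]]
top [[463.2, 0.0, 320.2], [0.0, 463.2, 202.7], [0.0, 0.0, 1.0]] [[-0.0, -0.997, 0.077, 0.409], [-1.0, -0.001, -0.018, 0.006], [0.018, -0.077, -0.997, 1.161], [0.0, 0.0, 0.0, 1.0]]
wrist [[309.7, 0.0, 319.1], [0.0, 309.7, 198.5], [0.0, 0.0, 1.0]] [[0.292, 0.921, 0.259, 0.12], [0.956, -0.281, -0.081, 0.644], [-0.002, 0.271, -0.962, 0.384], [0.0, 0.0, 0.0, 1.0]]
```

View pics/top0.png

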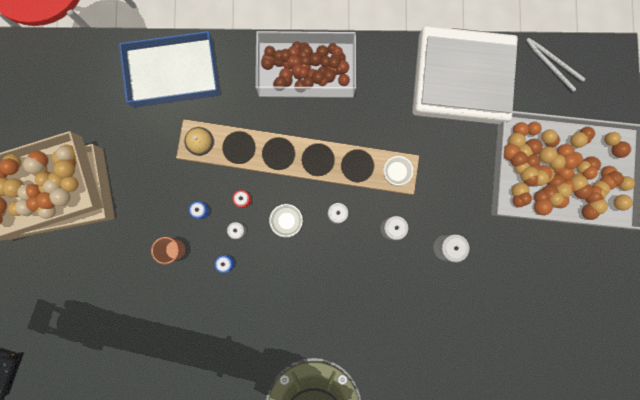

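View pics/side0.png

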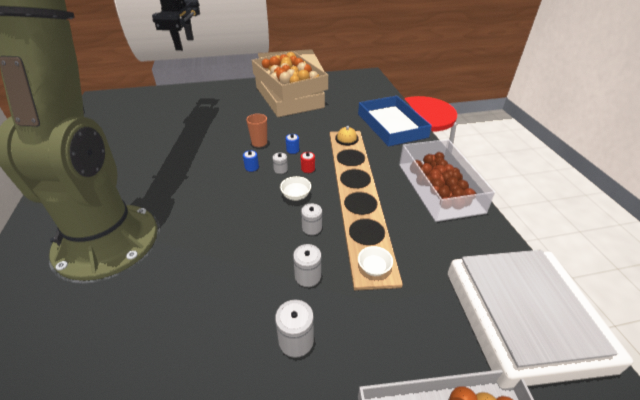

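The top view shows the row: bell (199,140), coasters (239,148), (278,153), (318,159) and (357,165), dish (398,171). The steel canisters are at (235,230) mini, (338,212) small, (396,228) medium and (456,248) large.

Candidates for mini in the top view are steel (235,230), red (241,198), blue (198,210) and blue (223,264). The steel one is the one meant, and I'll confirm it in a crop.

```bash
cat >h.py <<'E'
import cv2,numpy as np
def load(n): f=np.load(n+".npz");return f["a"],f["d"],f["K"],f["E"]
def ray(K,E,uv):
    d=E[:3,:3]@np.linalg.inv(K)@[uv[0],uv[1],1.];return E[:3,3],d/np.linalg.norm(d)
def plane(K,E,uv,z): o,d=ray(K,E,uv);return o+d*(z-o[2])/d[2]
def tri(r1,r2):
    (o1,d1),(o2,d2)=r1,r2
    t=np.linalg.lstsq(np.c_[d1,-d2],o2-o1,rcond=None)[0]
    p,q=o1+t[0]*d1,o2+t[1]*d2;return (p+q)/2,np.linalg.norm(p-q)
def blob(mask,seed,R):
    "centroid, area and bbox of the component nearest to the seed, within R"
    m=np.zeros_like(mask);x,y=seed;m[max(0,y-R):y+R+1,x-R:x+R+1]=mask[max(0,y-R):y+R+1,x-R:x+R+1]
    n,l,s,c=cv2.connectedComponentsWithStats(m)
    k=min(range(1,n),key=lambda i:np.hypot(*(c[i]-seed))-.01*s[i,4]);return c[k],s[k,4],s[k,:4],(l==k)
E
python3 - <<'E'
from h import *
T=load("top0");S=load("side0")
seeds=dict(mini=((235,230),(280,156)),small=((338,212),(312,209)),medium=((396,228),(307,250)),large=((456,248),(294,315)))
for n,(a,b) in seeds.items():
    r=[];u=[]
    for I,s in((T,a),(S,b)):
        g=(I[0].max(2)<80).astype(np.uint8);c,A,bb,_=blob(g,s,6);r.append(ray(I[2],I[3],c));u+=[c.round(1).tolist(),int(A)]
    p,e=tri(*r);print(n,u,p.round(4),"gap",round(e*1e3,1))
cs=[((239,148),(351,157)),((278,153),(355,178)),((318,159),(361,203)),((357,165),(367,231))]
for a,b in cs:
    r=[];o=[]
    for I,s,R in((T,a,19),(S,b,19)):
        g=(I[0].max(2)<60).astype(np.uint8);c,A,bb,l=blob(g,s,R)
        k=max(cv2.findContours(l.astype(np.uint8),cv2.RETR_EXTERNAL,cv2.CHAIN_APPROX_NONE)[0],key=cv2.contourArea)
        el=cv2.fitEllipse(k);r.append(ray(I[2],I[3],el[0]));o+=[np.round(el[0],1).tolist(),np.round(el[1],1).tolist()]
    p,e=tri(*r);print(o,p.round(4),"gap",round(e*1e3,1),plane(T[2],T[3],o[0],.015).round(4))
for n,s in dict(bell=(199,140),dish=(398,171)).items(): print(n,plane(T[2],T[3],s,.03).round(3))
c=T[0][180:280,150:290];d=S[0][130:190,230:330]
cv2.imwrite("pics/crop.png",np.vstack([cv2.resize(c,(560,280),interpolation=2),cv2.resize(d,(560,310),interpolation=2)])[...,::-1])
E
```

```text
mini [[234.5, 230.0], 2, [279.2, 154.8], 6] [0.4291 0.1911 0.0472] gap 0.3
small [[338.0, 212.5], 2, [311.0, 208.5], 8] [ 0.4706 -0.0562  0.0596] gap 0.6
medium [[396.3, 227.3], 3, [306.6, 252.6], 13] [ 0.4349 -0.193   0.0713] gap 0.3
large [[455.8, 247.8], 6, [293.8, 314.1], 21] [ 0.3872 -0.3294  0.0827] gap 0.9Traceback (most recent call last):
  File "<stdin>", line 15, in <module>
cv2.error: OpenCV(4.12.0) /io/opencv/modules/imgproc/src/shapedescr.cpp:361: error: (-201:Incorrect size of input array) There should be at least 5 points to fit the ellipse in function 'fitEllipseNoDirect'
```

The steel knobs triangulate to within 3 mm of the given heights, and all are within reach. Next I'll fix the coaster mask.

```bash
python3 - <<'E'
from h import *
T=load("top0");S=load("side0")
print(T[0][148,239],T[0][160,290],S[0][157,351],S[0][157,352-20])
cs=[((239,148),(351,157)),((278,153),(355,178)),((318,159),(361,203)),((357,165),(367,231))]
P=[]
for a,b in cs:
    r=[];o=[]
    for I,s,R in((T,a,19),(S,b,19)):
        g=(I[0].max(2)<70).astype(np.uint8)
        x,y=s;m=np.zeros_like(g);cv2.circle(m,s,22,1,-1)
        # stay on the board: flood from the seed, cut off where the counter shows beyond
        f=g&m;n,l=cv2.connectedComponents(f,connectivity=4);w=(l==l[y,x]).astype(np.uint8)
        k=max(cv2.findContours(w,cv2.RETR_EXTERNAL,cv2.CHAIN_APPROX_NONE)[0],key=cv2.contourArea)
        el=cv2.fitEllipse(k);r.append(ray(I[2],I[3],el[0]));o+=[np.round(el[0],1).tolist(),np.round(el[1],1).tolist()]
    p,e=tri(*r);P.append(p);print(o,p.round(4),"gap",round(e*1e3,1),plane(T[2],T[3],o[0],.015).round(4))
P=np.array(P);print(np.linalg.norm(np.diff(P[:,:2],axis=0),axis=1),np.diff(P[[0,3]],axis=0))
for n,s in dict(bell=(199,140),dish=(398,171)).items(): print(n,plane(T[2],T[3],s,.03).round(3))
c=T[0][180:280,150:290];d=S[0][130:190,230:330]
cv2.imwrite("pics/crop.png",np.vstack([cv2.resize(c,(400,286),interpolation=2),cv2.resize(d,(400,240),interpolation=2)])[...,::-1])
from bench import get_state
from scipy.spatial.transform import Rotation as R
s=get_state();M=R.from_rotvec(s["tool_rot"]).as_matrix();print(M.round(3),s["position"])
E
```

```text
[68 63 55] [72 69 65] [55 52 51] [83 80 75]
[[238.5, 147.3], [29.8, 30.0], [350.4, 157.3], [13.9, 25.8]] [0.6372 0.1903 0.009 ] gap 0.8 [0.6356 0.1894 0.015 ]
[[278.1, 153.3], [29.8, 30.2], [355.0, 178.5], [16.5, 28.0]] [0.6223 0.091  0.0088] gap 0.7 [0.6208 0.0905 0.015 ]
[[317.5, 159.4], [29.7, 30.0], [360.2, 203.0], [19.8, 30.4]] [ 0.607  -0.0081  0.0086] gap 0.7 [ 0.6056 -0.0079  0.015 ]
[[356.8, 165.4], [29.4, 29.8], [366.5, 231.7], [23.4, 33.8]] [ 0.5922 -0.107   0.008 ] gap 0.7 [ 0.5907 -0.1062  0.015 ]
[0.10042718 0.10032383 0.0999073 ] [[-0.04499798 -0.29727153 -0.00106223]]
bell [0.651 0.284 0.03 ]
dish [ 0.575 -0.207  0.03 ]
[[-0.956  0.292 -0.   ]
 [ 0.292  0.956 -0.001]
 [-0.    -0.001 -1.   ]] [0.19004469 0.62119266 0.23575089]
```

View pics/crop.png

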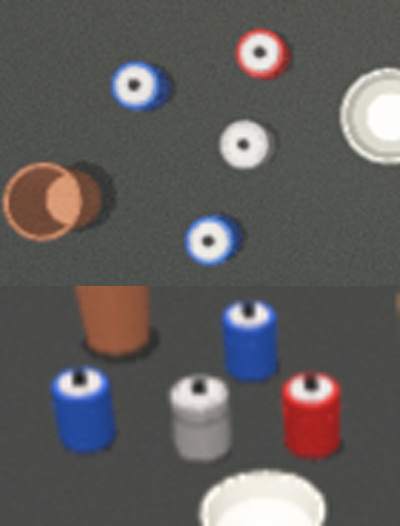

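Crop confirmed: the steel canister in the middle (235,230) is mini. It is grey, and its red and two blue look-alikes stand around it. The coaster pitch of 100 mm checks out.

Coaster targets from the bell outward: large (.636,.190), medium (.622,.091), small (.606,-.008), mini (.591,-.107). The finger line runs across the row. I'll write a planner for the call numbers.

```bash
cat >plan.py <<'E'
"prints the calls that lead from the pose commanded last through waypoints: args 'x,y,z(mm TCP),angle(deg, tool y in world),grip' ..."
import sys,json,os,numpy as np
f="cmd.json";c=json.load(open(f)) if os.path.exists(f) else [190,622,237,73.0]
c=np.array(c,float)
for w in sys.argv[1:]:
    x,y,z,a,g=map(float,w.split(","));t=np.array([x,y,z])
    n=max(1,int(np.ceil(max(np.linalg.norm(t-c[:3])/40,abs(a-c[3])/7)-1e-6)))
    while n:
        k=min(n,5);th=np.radians(c[3]);ty=np.array([np.cos(th),np.sin(th),0]);tz=np.array([0,0,-1.]);tx=np.cross(ty,tz)
        d=(t-c[:3])*k/n;D=np.array([tx@d,ty@d,tz@d]);s=-(a-c[3])*k/n
        r=[[int(g)]+[int(v) for v in np.round(D*i/k)]+[int(round(s*i/k))] for i in range(1,k+1)]
        print(r);l=r[-1];c[:3]+=tx*l[1]+ty*l[2]+tz*l[3];c[3]-=l[4];n-=k
json.dump(c.tolist(),open(f,"w"));print("ends",c.round(1))
E
python3 plan.py 429,191,180,-8.6,87
```

```text
[[87, -27, -26, 4, 6], [87, -55, -53, 9, 13], [87, -82, -79, 13, 19], [87, -109, -105, 18, 25], [87, -136, -132, 22, 31]]
[[87, -37, -8, 4, 6], [87, -74, -17, 9, 13], [87, -111, -25, 13, 19], [87, -148, -34, 18, 25], [87, -185, -42, 22, 32]]
[[87, -36, 12, 4, 6], [87, -72, 25, 9, 12], [87, -107, 37, 13, 19]]
ends [429.1 191.5 180.   -9. ]
```

>>> {"fn": "arm_command", "kwargs": {
  "motion": [
    [87, -27, -26, 4, 6],
    [87, -55, -53, 9, 13],
    [87, -82, -79, 13, 19],
    [87, -109, -105, 18, 25],
    [87, -136, -132, 22, 31]
  ]
}}

```text
time: 0.57
position: [0.2821, 0.4538, 0.2139]
tool_rot: [-1.285, -2.867, 0.001]
ft_force: [2.1, -0.0, -0.2]
grip_width: 0.999
grip_force: 0.0
```

>>> {"fn": "arm_command", "kwargs": {
  "motion": [
    [87, -37, -8, 4, 6],
    [87, -74, -17, 9, 13],
    [87, -111, -25, 13, 19],
    [87, -148, -34, 18, 25],
    [87, -185, -42, 22, 32]
  ]
}}

```text
time: 0.98
position: [0.3744, 0.288, 0.1922]
tool_rot: [-2.025, -2.401, 0.0]
ft_force: [0.8, 0.3, -0.3]
grip_width: 1.001
grip_force: 0.0
```

>>> {"fn": "arm_command", "kwargs": {
  "motion": [
    [87, -36, 12, 4, 6],
    [87, -72, 25, 9, 12],
    [87, -107, 37, 13, 19],
    [87, -107, 37, 13, 19],
    [87, -107, 37, 13, 19]
  ]
}}

```text
time: 1.4
position: [0.4298, 0.1889, 0.1793]
tool_rot: [-2.393, -2.034, 0.001]
ft_force: [-0.7, 0.6, -0.4]
grip_width: 1.002
grip_force: 0.0
```

```bash
cat >snap.py <<'E'
import sys
from bench import *
import cv2,numpy as np
for n in sys.argv[2:]:
    p=camera_params(n);a,d=get_image(n);t=n+sys.argv[1]
    np.savez(t+".npz",a=a,d=d,E=p["extrinsics"],K=p["intrinsics"]);cv2.imwrite(f"pics/{t}.png",a[...,::-1])
s=get_state();print({k:np.round(s[k],4).tolist() for k in("time","position","grip_width","ft_force")})
E
python3 snap.py 1 wrist
```

```text
{'time': 1.45, 'position': [0.429, 0.1908, 0.1794], 'grip_width': 0.9996, 'ft_force': [-0.4453, 0.7374, 0.2366]}
```

View pics/wrist1.png

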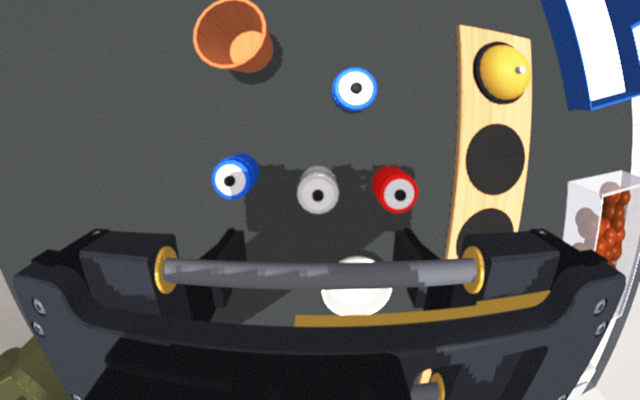

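Wrist view: mini's knob is at (318,195), the red one at (400,195), the blues at (230,180) and (356,88), and coasters at (494,159) and (488,240, partly hidden). I'll cross-check the wrist rays against the top rays.

```bash
cat >>h.py <<'E'
def wray(K,E,uv):
    "equidistant fisheye"
    x,y=(uv[0]-K[0,2])/K[0,0],(uv[1]-K[1,2])/K[1,1];t=np.hypot(x,y);s=np.sinc(t/np.pi)
    return E[:3,3],E[:3,:3]@[x*s,y*s,np.cos(t)]
def wplane(K,E,uv,z): o,d=wray(K,E,uv);return o+d*(z-o[2])/d[2]
E
python3 - <<'E'
from h import *
W=load("wrist1");T=load("top0");S=load("side0")
g=(W[0].max(2)<70).astype(np.uint8);c,A,_,_=blob(g,(318,195),9);print(c,A)
rw=wray(W[2],W[3],c);print("plane .054",wplane(W[2],W[3],c,.054))
for n,I,u in(("top",T,(234.5,230)),("side",S,(279.2,154.8))):
    r=ray(I[2],I[3],u);p,e=tri(rw,r);print(n,p.round(4),round(e*1e3,1),plane(I[2],I[3],u,.052).round(4))
f=np.zeros_like(g);cv2.circle(f,(494,159),34,1,-1);f&=(W[0].max(2)<80)
k=max(cv2.findContours(f,cv2.RETR_EXTERNAL,cv2.CHAIN_APPROX_NONE)[0],key=cv2.contourArea);q=k[:,0].astype(float)
P=np.array([wplane(W[2],W[3],u,.015) for u in q])[:,:2].astype(np.float32);print("coaster a by wrist",cv2.minEnclosingCircle(P),cv2.fitEllipse(P))
p,e=tri(wray(W[2],W[3],cv2.fitEllipse(k)[0]),ray(T[2],T[3],(238.5,147.3)));print("tri",p.round(4),e)
E
```

```text
[317.425  195.2125] 80
plane .054 [0.4287213  0.19039861 0.054     ]
top [0.4287 0.1902 0.0532] 0.1 [0.4288 0.1904 0.052 ]
side [0.4288 0.189  0.0488] 0.7 [0.4287 0.1843 0.052 ]
coaster a by wrist ((0.6347215175628662, 0.1892392486333847), 0.04076918214559555) ((0.6347799897193909, 0.18936099112033844), (0.07841019332408905, 0.08036347478628159), 75.84961700439453)
tri [0.6361 0.1896 0.0102] 0.0014703185879846755
```

Top and wrist agree to under 1 mm (knob top at 53 mm). Going down for mini.

```bash
python3 plan.py 428.7,190.3,70,-8.6,60 428.7,190.3,23,-8.6,60
```

```text
[[60, 0, 0, 37, 0], [60, -1, 0, 73, 0], [60, -1, 0, 110, 0]]
[[60, 0, 0, 24, 0], [60, 0, 0, 47, 0]]
ends [428.9 190.5  23.   -9. ]
```

>>> {"fn": "arm_command", "kwargs": {
  "motion": [
    [60, 0, 0, 37, 0],
    [60, -1, 0, 73, 0],
    [60, -1, 0, 110, 0],
    [60, -1, 0, 135, 0],
    [60, -1, 0, 157, 0]
  ],
  "newtons": 25
}}

```text
time: 1.87
position: [0.4269, 0.1915, 0.0203]
tool_rot: [-2.384, -2.045, 0.003]
ft_force: [-0.2, -0.5, -0.3]
grip_width: 0.731
grip_force: 0.0
```

>>> {"fn": "arm_command", "kwargs": {
  "motion": [
    [20, 0, 0, 0, 0],
    [20, 0, 0, 0, 0],
    [20, 0, 0, 0, 0],
    [20, 0, 0, 0, 0],
    [20, 0, 0, 0, 0]
  ]
}}

```text
time: 2.28
position: [0.4302, 0.1913, 0.0243]
tool_rot: [-2.388, -2.041, -0.006]
ft_force: [-0.1, 1.5, 2.1]
grip_width: 0.45
grip_force: 25.0
```

```bash
python3 plan.py 428.7,190.3,150,-8.6,20 590.7,-106.5,150,-8.6,20 590.7,-106.5,60,-8.6,20  590.7,-106.5,40,-8.6,20
```

```text
[[20, 0, 0, -32, 0], [20, 0, 0, -64, 0], [20, 0, 0, -95, 0], [20, 0, 0, -127, 0]]
[[20, -30, 23, 0, 0], [20, -60, 46, 0, 0], [20, -89, 69, 0, 0], [20, -119, 92, 0, 0], [20, -149, 115, 0, 0]]
[[20, -30, 23, 0, 0], [20, -60, 46, 0, 0], [20, -89, 68, 0, 0], [20, -119, 91, 0, 0]]
[[20, 0, 0, 30, 0], [20, 0, 0, 60, 0], [20, 0, 0, 90, 0]]
[[20, 0, 0, 20, 0]]
ends [ 590.4 -106.4   40.    -9. ]
```

>>> {"fn": "arm_command", "kwargs": {
  "motion": [
    [20, 0, 0, -20, 0],
    [20, 0, 0, -55, 0],
    [20, 0, 0, -90, 0],
    [20, 0, 0, -120, 0],
    [20, 0, 0, -127, 0]
  ]
}}

```text
time: 2.7
position: [0.4322, 0.1916, 0.1559]
tool_rot: [2.389, 2.039, 0.017]
ft_force: [0.6, 1.1, -0.6]
grip_width: 0.451
grip_force: 25.0
```

>>> {"fn": "arm_command", "kwargs": {
  "motion": [
    [20, -20, 15, 0, 0],
    [20, -50, 38, 0, 0],
    [20, -82, 63, 0, 0],
    [20, -115, 89, 0, 0],
    [20, -149, 115, 0, 0]
  ]
}}

```text
time: 3.12
position: [0.5192, 0.0248, 0.1501]
tool_rot: [2.388, 2.041, 0.003]
ft_force: [1.4, -0.1, -1.0]
grip_width: 0.455
grip_force: 25.0
```

>>> {"fn": "arm_command", "kwargs": {
  "motion": [
    [20, -32, 25, 0, 0],
    [20, -64, 49, 0, 0],
    [20, -92, 71, 0, 0],
    [20, -112, 86, 0, 0],
    [20, -119, 91, 0, 0]
  ]
}}

```text
time: 3.53
position: [0.5907, -0.111, 0.1499]
tool_rot: [2.392, 2.031, -0.002]
ft_force: [-0.1, -0.1, -0.4]
grip_width: 0.452
grip_force: 25.0
```

>>> {"fn": "arm_command", "kwargs": {
  "motion": [
    [20, 0, 0, 20, 0],
    [20, 0, 0, 50, 0],
    [20, 0, 0, 75, 0],
    [20, 0, 0, 90, 0],
    [20, 0, 0, 97, 0]
  ]
}}

```text
time: 3.95
position: [0.5878, -0.1041, 0.0499]
tool_rot: [-2.385, -2.039, 0.004]
ft_force: [1.0, 0.0, -1.1]
grip_width: 0.458
grip_force: 25.0
```

>>> {"fn": "arm_command", "kwargs": {
  "motion": [
    [20, 0, 0, 5, 0],
    [20, 0, 0, 9, 0],
    [20, 0, 0, 12, 0],
    [20, 0, 0, 12, 0]
  ]
}}

```text
time: 4.28
position: [0.5902, -0.1054, 0.041]
tool_rot: [2.388, 2.04, 0.001]
ft_force: [-0.5, 0.1, -0.5]
grip_width: 0.455
grip_force: 25.0
```

>>> {"fn": "arm_command", "kwargs": {
  "motion": [
    [20, 0, 0, 0, 0],
    [20, 0, 0, 1, 0],
    [20, 0, 0, 2, 0],
    [20, 0, 0, 2, 0],
    [20, 0, 0, 2, 0]
  ]
}}

```text
time: 4.7
position: [0.5904, -0.1056, 0.0394]
tool_rot: [2.389, 2.04, 0.002]
ft_force: [-1.3, 0.1, 4.3]
grip_width: 0.452
grip_force: 25.0
```

```bash
python3 snap.py 2 wrist side
```

```text
{'time': 4.8, 'position': [0.5904, -0.1057, 0.0394], 'grip_width': 0.4558, 'ft_force': [-1.4255, 0.1291, 6.1796]}
```

View pics/side2.png

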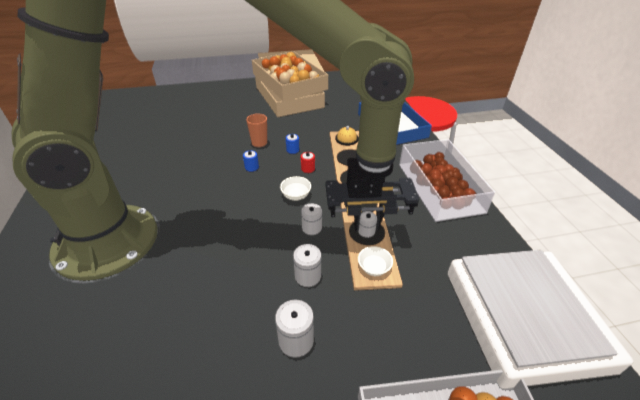

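Mini stands on the end coaster at (368,228), with about 6 N of contact. Releasing it and going to small.

```bash
python3 - <<'E'
from h import *
T=load("top0")
for n,u,z in(("small",(338,212.5),.065),("medium",(396.3,227.3),.077),("large",(455.8,247.8),.089)): print(n,plane(T[2],T[3],u,z).round(4))
E
echo '[590.4,-106.4,39,-9]'>cmd.json; python3 plan.py 590.4,-106.4,160,-9,60 470.5,-56.2,160,-9,70 470.5,-56.2,29,-9,70
```

```text
small [ 0.47   -0.0559  0.065 ]
medium [ 0.4346 -0.1919  0.077 ]
large [ 0.3869 -0.3274  0.089 ]
[[60, 0, 0, -30, 0], [60, 0, 0, -60, 0], [60, 0, 0, -91, 0], [60, 0, 0, -121, 0]]
[[70, 8, -32, 0, 0], [70, 15, -63, 0, 0], [70, 23, -95, 0, 0], [70, 31, -126, 0, 0]]
[[70, 0, 0, 33, 0], [70, 0, 0, 66, 0], [70, 0, 0, 98, 0], [70, 0, 0, 131, 0]]
ends [470.8 -56.1  29.   -9. ]
```

>>> {"fn": "arm_command", "kwargs": {
  "motion": [
    [48, 0, 0, 0, 0],
    [55, 0, 0, 0, 0],
    [60, 0, 0, 0, 0],
    [60, 0, 0, 0, 0],
    [60, 0, 0, 0, 0]
  ]
}}

```text
time: 5.22
position: [0.5896, -0.1055, 0.0382]
tool_rot: [-2.389, -2.04, 0.001]
ft_force: [0.1, 0.6, -0.4]
grip_width: 0.671
grip_force: 0.0
```

>>> {"fn": "arm_command", "kwargs": {
  "motion": [
    [60, 0, 0, -15, 0],
    [60, 0, 0, -40, 0],
    [60, 0, 0, -75, 0],
    [60, 0, 0, -110, 0],
    [60, 0, 0, -121, 0]
  ]
}}

```text
time: 5.63
position: [0.5924, -0.1065, 0.1649]
tool_rot: [2.385, 2.036, 0.009]
ft_force: [2.2, 0.5, 0.1]
grip_width: 0.693
grip_force: 0.0
```

>>> {"fn": "arm_command", "kwargs": {
  "motion": [
    [70, 8, -32, 0, 0],
    [70, 15, -63, 0, 0],
    [70, 23, -95, 0, 0],
    [70, 31, -126, 0, 0],
    [70, 31, -126, 0, 0]
  ]
}}

```text
time: 6.05
position: [0.4647, -0.0526, 0.1582]
tool_rot: [-2.381, -2.039, 0.002]
ft_force: [1.0, 0.7, -0.7]
grip_width: 0.803
grip_force: 0.0
```

```bash
python3 snap.py 3 wrist top; cat >wk.py <<'E'
"knob of a canister as the wrist sees it: tag, expected x,y (m), knob-top height; triangulated with the top picture's knob"
import sys;from h import *
tag,x,y,z=sys.argv[1],*map(float,sys.argv[2:5]);W=load("wrist"+tag);K,E=W[2:]
p=E[:3,:3].T@(np.array([x,y,z])-E[:3,3]);t=np.arctan2(np.hypot(*p[:2]),p[2]);u=p[:2]/np.hypot(*p[:2])*t*K[0,0]+K[:2,2]
g=(W[0].max(2)<70).astype(np.uint8);c,A,_,_=blob(g,tuple(int(v) for v in u.round()),14)
print("expected px",u.round(1),"found",c.round(1),A,"at",wplane(K,E,c,z).round(4))
if len(sys.argv)>5:
    T=load("top0");q,e=tri(wray(K,E,c),ray(T[2],T[3],(float(sys.argv[5]),float(sys.argv[6]))));print("tri",q.round(4),round(e*1e3,1))
E
python3 wk.py 3 .470 -.0559 .065 338 212.5
```

```text
{'time': 6.15, 'position': [0.4697, -0.0545, 0.1596], 'grip_width': 0.8032, 'ft_force': [1.048, 0.0544, 0.2861]}
expected px [326.4 210.4] found [328.1 210.4] 105 at [ 0.4714 -0.0561  0.065 ]
tri [ 0.4707 -0.0561  0.0641] 1.4
```

View pics/top3.png

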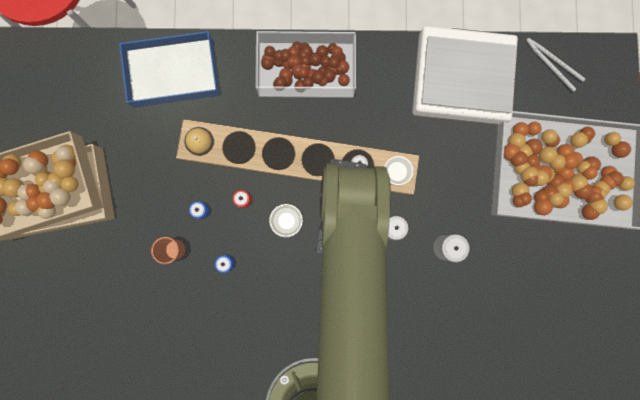

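Mini is upright on the end coaster at (358,163). Small's measured position matches the commanded one, so I'm descending.

>>> {"fn": "arm_command", "kwargs": {
  "motion": [
    [70, 0, 0, 35, 0],
    [70, 0, 0, 70, 0],
    [70, 0, 0, 100, 0],
    [70, 0, 0, 122, 0],
    [70, 0, 0, 131, 0]
  ]
}}

```text
time: 6.57
position: [0.4689, -0.0563, 0.0254]
tool_rot: [-2.389, -2.038, 0.008]
ft_force: [-0.7, 0.5, 0.1]
grip_width: 0.808
grip_force: 0.0
```

>>> {"fn": "arm_command", "kwargs": {
  "motion": [
    [70, 0, 0, 0, 0],
    [28, 0, 0, 0, 0],
    [28, 0, 0, 0, 0],
    [28, 0, 0, 0, 0],
    [28, 0, 0, 0, 0]
  ]
}}

```text
time: 6.98
position: [0.4715, -0.0552, 0.0299]
tool_rot: [2.388, 2.039, 0.004]
ft_force: [-0.3, 0.7, 0.6]
grip_width: 0.589
grip_force: 0.0
```

```bash
python3 plan.py 470.8,-56.1,160,-9,28 605.8,-8,160,-9,28 605.8,-8,45,-9,28
```

```text
[[28, 0, 0, -33, 0], [28, 0, 0, -66, 0], [28, 0, 0, -98, 0], [28, 0, 0, -131, 0]]
[[28, 17, 31, 0, 0], [28, 34, 63, 0, 0], [28, 51, 94, 0, 0], [28, 69, 126, 0, 0]]
[[28, 0, 0, 38, 0], [28, 0, 0, 77, 0], [28, 0, 0, 115, 0]]
ends [606.   -7.6  45.   -9. ]
```

>>> {"fn": "arm_command", "kwargs": {
  "motion": [
    [28, 0, 0, 0, 0],
    [28, 0, 0, 0, 0],
    [28, 0, 0, 0, 0]
  ]
}}

```text
time: 7.23
position: [0.4712, -0.0551, 0.0297]
tool_rot: [2.388, 2.04, 0.003]
ft_force: [-0.6, -0.8, 7.1]
grip_width: 0.548
grip_force: 25.0
```

>>> {"fn": "arm_command", "kwargs": {
  "motion": [
    [28, 0, 0, -20, 0],
    [28, 0, 0, -55, 0],
    [28, 0, 0, -90, 0],
    [28, 0, 0, -120, 0],
    [28, 0, 0, -131, 0]
  ]
}}

```text
time: 7.65
position: [0.4724, -0.0554, 0.1638]
tool_rot: [2.387, 2.038, 0.01]
ft_force: [1.2, 0.5, -1.7]
grip_width: 0.546
grip_force: 25.0
```

>>> {"fn": "arm_command", "kwargs": {
  "motion": [
    [28, 14, 26, 0, 0],
    [28, 31, 57, 0, 0],
    [28, 50, 91, 0, 0],
    [28, 64, 117, 0, 0],
    [28, 69, 126, 0, 0]
  ]
}}

```text
time: 8.07
position: [0.6084, -0.0037, 0.158]
tool_rot: [2.385, 2.044, 0.0]
ft_force: [-0.1, 0.6, -1.2]
grip_width: 0.546
grip_force: 25.0
```

>>> {"fn": "arm_command", "kwargs": {
  "motion": [
    [28, 0, 0, 30, 0],
    [28, 0, 0, 65, 0],
    [28, 0, 0, 92, 0],
    [28, 0, 0, 108, 0],
    [28, 0, 0, 112, 0]
  ]
}}

```text
time: 8.48
position: [0.6019, -0.0072, 0.0443]
tool_rot: [-2.386, -2.037, 0.01]
ft_force: [-6.8, 1.1, 12.2]
grip_width: 0.544
grip_force: 25.0
```

>>> {"fn": "arm_command", "kwargs": {
  "motion": [
    [28, 0, 0, 1, 0],
    [28, 0, 0, 2, 0],
    [28, 0, 0, 3, 0],
    [28, 0, 0, 3, 0],
    [28, 0, 0, 3, 0]
  ]
}}

```text
time: 8.9
position: [0.6057, -0.0068, 0.045]
tool_rot: [2.389, 2.04, 0.001]
ft_force: [-0.6, 0.6, -1.6]
grip_width: 0.546
grip_force: 25.0
```

>>> {"fn": "arm_command", "kwargs": {
  "motion": [
    [28, 0, 0, 1, 0],
    [28, 0, 0, 2, 0],
    [28, 0, 0, 2, 0],
    [28, 0, 0, 2, 0]
  ]
}}

```text
time: 9.23
position: [0.606, -0.0067, 0.0444]
tool_rot: [-2.389, -2.04, -0.002]
ft_force: [-3.1, -0.2, 8.1]
grip_width: 0.547
grip_force: 25.0
```

Contact is confirmed. Releasing small and going to medium.

```bash
echo '[606,-7.6,43,-9]'>cmd.json; python3 plan.py 606,-7.6,175,-9,75 434.6,-192.2,175,-9,80
```

```text
[[75, 0, 0, -33, 0], [75, 0, 0, -66, 0], [75, 0, 0, -99, 0], [75, 0, 0, -132, 0]]
[[80, -30, -20, 0, 0], [80, -60, -40, 0, 0], [80, -90, -60, 0, 0], [80, -120, -80, 0, 0], [80, -149, -100, 0, 0]]
[[80, -30, -20, 0, 0], [80, -60, -40, 0, 0]]
ends [ 435.  -192.1  175.    -9. ]
```

>>> {"fn": "arm_command", "kwargs": {
  "motion": [
    [55, 0, 0, 0, 0],
    [62, 0, 0, 0, 0],
    [68, 0, 0, 0, 0],
    [68, 0, 0, 0, 0],
    [68, 0, 0, 0, 0]
  ]
}}

```text
time: 9.65
position: [0.6054, -0.0068, 0.0424]
tool_rot: [-2.389, -2.04, 0.0]
ft_force: [-0.3, -0.2, -0.1]
grip_width: 0.764
grip_force: 0.0
```

>>> {"fn": "arm_command", "kwargs": {
  "motion": [
    [68, 0, 0, -15, 0],
    [70, 0, 0, -45, 0],
    [75, 0, 0, -80, 0],
    [75, 0, 0, -115, 0],
    [75, 0, 0, -132, 0]
  ]
}}

```text
time: 10.07
position: [0.6074, -0.0072, 0.179]
tool_rot: [2.387, 2.038, 0.007]
ft_force: [1.4, -0.3, 0.6]
grip_width: 0.852
grip_force: 0.0
```

>>> {"fn": "arm_command", "kwargs": {
  "motion": [
    [80, -30, -20, 0, 0],
    [80, -60, -40, 0, 0],
    [80, -90, -60, 0, 0],
    [80, -120, -80, 0, 0],
    [80, -149, -100, 0, 0]
  ]
}}

```text
time: 10.48
position: [0.482, -0.1396, 0.1744]
tool_rot: [-2.389, -2.04, -0.0]
ft_force: [0.2, -0.3, 0.7]
grip_width: 0.917
grip_force: 0.0
```

>>> {"fn": "arm_command", "kwargs": {
  "motion": [
    [80, -30, -20, 0, 0],
    [80, -60, -40, 0, 0],
    [80, -60, -40, 0, 0],
    [80, -60, -40, 0, 0],
    [80, -60, -40, 0, 0]
  ]
}}

```text
time: 10.9
position: [0.435, -0.1908, 0.1747]
tool_rot: [2.389, 2.04, 0.002]
ft_force: [-0.3, 0.9, -0.1]
grip_width: 0.922
grip_force: 0.0
```

```bash
python3 snap.py 4 wrist; python3 wk.py 4 .4346 -.192 .077 396.3 227.3;  python3 wk.py 4 .605 -.008 .080; python3 wk.py 4 .5907 -.1062 .068;python3 plan.py 434.8,-192.2,39,-9,80
```

```text
{'time': 10.95, 'position': [0.4353, -0.1903, 0.1746], 'grip_width': 0.9205, 'ft_force': [-0.0388, -0.4799, 1.0542]}
expected px [318.4 207. ] found [319.1 207.7] 102 at [ 0.4351 -0.1927  0.077 ]
tri [ 0.4349 -0.1915  0.0801] 0.8
expected px [477.8 -21.6] found [472.9  22.2] 329 at [ 0.5892 -0.0513  0.08  ]
expected px [477.8  84.8] found [475.7  87.4] 75 at [ 0.5882 -0.1085  0.068 ]
[[80, 0, 0, 34, 0], [80, 0, 0, 68, 0], [80, 0, 0, 102, 0], [80, 0, 0, 136, 0]]
ends [ 435.  -192.1   39.    -9. ]
```

Medium is confirmed at (.435,-.192). Descending.

>>> {"fn": "arm_command", "kwargs": {
  "motion": [
    [80, 0, 0, 35, 0],
    [80, 0, 0, 70, 0],
    [80, 0, 0, 104, 0],
    [80, 0, 0, 126, 0],
    [80, 0, 0, 136, 0]
  ]
}}

```text
time: 11.37
position: [0.4329, -0.1895, 0.0352]
tool_rot: [-2.383, -2.041, 0.007]
ft_force: [-0.8, 0.9, -0.6]
grip_width: 0.919
grip_force: 0.0
```

>>> {"fn": "arm_command", "kwargs": {
  "motion": [
    [80, 0, 0, 0, 0],
    [36, 0, 0, 0, 0],
    [36, 0, 0, 0, 0],
    [36, 0, 0, 0, 0],
    [36, 0, 0, 0, 0]
  ]
}}

```text
time: 11.78
position: [0.4357, -0.1914, 0.0399]
tool_rot: [2.387, 2.039, 0.004]
ft_force: [-0.2, -0.3, -0.2]
grip_width: 0.696
grip_force: 0.0
```

>>> {"fn": "arm_command", "kwargs": {
  "motion": [
    [36, 0, 0, 0, 0],
    [36, 0, 0, 0, 0],
    [36, 0, 0, 0, 0]
  ]
}}

```text
time: 12.03
position: [0.4354, -0.1914, 0.0396]
tool_rot: [2.388, 2.04, 0.003]
ft_force: [-0.2, 1.4, 7.1]
grip_width: 0.642
grip_force: 25.0
```

```bash
python3 plan.py 435,-192.1,180,-9,36 621,90.7,180,-9,36 621,90.7,60,-9,36
```

```text
[[36, 0, 0, -35, 0], [36, 0, 0, -70, 0], [36, 0, 0, -106, 0], [36, 0, 0, -141, 0]]
[[36, 34, 15, 0, 0], [36, 69, 31, 0, 0], [36, 103, 46, 0, 0], [36, 137, 62, 0, 0], [36, 171, 77, 0, 0]]
[[36, 34, 16, 0, 0], [36, 69, 31, 0, 0], [36, 103, 47, 0, 0], [36, 137, 62, 0, 0]]
[[36, 0, 0, 30, 0], [36, 0, 0, 60, 0], [36, 0, 0, 90, 0], [36, 0, 0, 120, 0]]
ends [620.5  90.3  60.   -9. ]
```

>>> {"fn": "arm_command", "kwargs": {
  "motion": [
    [36, 0, 0, -20, 0],
    [36, 0, 0, -55, 0],
    [36, 0, 0, -92, 0],
    [36, 0, 0, -126, 0],
    [36, 0, 0, -141, 0]
  ]
}}

```text
time: 12.45
position: [0.4361, -0.1922, 0.1837]
tool_rot: [2.386, 2.037, 0.007]
ft_force: [0.5, -0.2, -2.6]
grip_width: 0.639
grip_force: 25.0
```

>>> {"fn": "arm_command", "kwargs": {
  "motion": [
    [36, 30, 13, 0, 0],
    [36, 65, 29, 0, 0],
    [36, 100, 45, 0, 0],
    [36, 136, 61, 0, 0],
    [36, 171, 77, 0, 0]
  ]
}}

```text
time: 12.87
position: [0.5377, -0.0326, 0.1794]
tool_rot: [-2.388, -2.04, -0.001]
ft_force: [0.7, -0.6, -1.2]
grip_width: 0.637
grip_force: 25.0
```

>>> {"fn": "arm_command", "kwargs": {
  "motion": [
    [36, 36, 16, 0, 0],
    [36, 72, 33, 0, 0],
    [36, 105, 48, 0, 0],
    [36, 128, 58, 0, 0],
    [36, 137, 62, 0, 0]
  ]
}}

```text
time: 13.28
position: [0.6208, 0.0969, 0.1783]
tool_rot: [-2.382, -2.047, -0.001]
ft_force: [-0.2, 0.2, -1.3]
grip_width: 0.638
grip_force: 25.0
```

>>> {"fn": "arm_command", "kwargs": {
  "motion": [
    [36, 0, 0, 25, 0],
    [36, 0, 0, 60, 0],
    [36, 0, 0, 90, 0],
    [36, 0, 0, 108, 0],
    [36, 0, 0, 115, 0]
  ]
}}

```text
time: 13.7
position: [0.6168, 0.0899, 0.0606]
tool_rot: [-2.388, -2.037, 0.01]
ft_force: [-0.0, 0.7, -1.9]
grip_width: 0.638
grip_force: 25.0
```

>>> {"fn": "arm_command", "kwargs": {
  "motion": [
    [36, 0, 0, 3, 0],
    [36, 0, 0, 6, 0],
    [36, 0, 0, 8, 0],
    [36, 0, 0, 9, 0],
    [36, 0, 0, 10, 0]
  ]
}}

```text
time: 14.12
position: [0.6208, 0.0912, 0.0558]
tool_rot: [2.388, 2.04, 0.003]
ft_force: [-0.0, -0.7, -1.8]
grip_width: 0.638
grip_force: 25.0
```

>>> {"fn": "arm_command", "kwargs": {
  "motion": [
    [36, 0, 0, 1, 0],
    [36, 0, 0, 2, 0],
    [36, 0, 0, 2, 0],
    [36, 0, 0, 2, 0],
    [36, 0, 0, 2, 0]
  ]
}}

```text
time: 14.53
position: [0.6206, 0.0913, 0.0546]
tool_rot: [2.389, 2.04, 0.003]
ft_force: [-2.3, -0.2, 6.3]
grip_width: 0.639
grip_force: 25.0
```

```bash
echo '[620.5,90.3,53,-9]'>cmd.json; python3 plan.py 620.5,90.3,190,-9,80 387,-328,190,-9,87
```

```text
[[80, 0, 0, -34, 0], [80, 0, 0, -68, 0], [80, 0, 0, -103, 0], [80, 0, 0, -137, 0]]
[[87, -37, -14, 0, 0], [87, -75, -28, 0, 0], [87, -112, -41, 0, 0], [87, -150, -55, 0, 0], [87, -187, -69, 0, 0]]
[[87, -38, -14, 0, 0], [87, -75, -27, 0, 0], [87, -113, -41, 0, 0], [87, -150, -55, 0, 0], [87, -188, -69, 0, 0]]
[[87, -37, -14, 0, 0], [87, -75, -27, 0, 0]]
ends [ 387.1 -328.3  190.    -9. ]
```

>>> {"fn": "arm_command", "kwargs": {
  "motion": [
    [64, 0, 0, 0, 0],
    [70, 0, 0, 0, 0],
    [76, 0, 0, 0, 0],
    [76, 0, 0, 0, 0],
    [76, 0, 0, 0, 0]
  ]
}}

```text
time: 14.95
position: [0.62, 0.0912, 0.0525]
tool_rot: [2.389, 2.04, 0.0]
ft_force: [-0.1, 0.1, -0.3]
grip_width: 0.857
grip_force: 0.0
```

>>> {"fn": "arm_command", "kwargs": {
  "motion": [
    [76, 0, 0, -15, 0],
    [80, 0, 0, -48, 0],
    [80, 0, 0, -85, 0],
    [80, 0, 0, -120, 0],
    [80, 0, 0, -137, 0]
  ]
}}

```text
time: 15.37
position: [0.622, 0.091, 0.1945]
tool_rot: [2.387, 2.038, 0.009]
ft_force: [1.1, -0.3, 0.9]
grip_width: 0.917
grip_force: 0.0
```

>>> {"fn": "arm_command", "kwargs": {
  "motion": [
    [87, -37, -14, 0, 0],
    [87, -75, -28, 0, 0],
    [87, -112, -41, 0, 0],
    [87, -150, -55, 0, 0],
    [87, -187, -69, 0, 0]
  ]
}}

```text
time: 15.78
position: [0.5214, -0.0845, 0.1895]
tool_rot: [2.389, 2.04, 0.0]
ft_force: [1.0, -0.3, 0.5]
grip_width: 0.998
grip_force: 0.0
```

>>> {"fn": "arm_command", "kwargs": {
  "motion": [
    [87, -38, -14, 0, 0],
    [87, -75, -27, 0, 0],
    [87, -113, -41, 0, 0],
    [87, -150, -55, 0, 0],
    [87, -188, -69, 0, 0]
  ]
}}

```text
time: 16.2
position: [0.4238, -0.259, 0.1897]
tool_rot: [2.389, 2.04, 0.002]
ft_force: [0.7, 0.2, -0.3]
grip_width: 1.004
grip_force: 0.0
```

>>> {"fn": "arm_command", "kwargs": {
  "motion": [
    [87, -37, -14, 0, 0],
    [87, -75, -27, 0, 0],
    [87, -75, -27, 0, 0],
    [87, -75, -27, 0, 0],
    [87, -75, -27, 0, 0]
  ]
}}

```text
time: 16.62
position: [0.3868, -0.3271, 0.1894]
tool_rot: [-2.389, -2.039, -0.001]
ft_force: [-0.0, 0.4, -0.4]
grip_width: 1.001
grip_force: 0.0
```

```bash
python3 snap.py 5 wrist top; python3 wk.py 5 .3869 -.3274 .089 455.8 247.8; python3 - <<'E'
from h import *
T=load("top5");v=T[0]
for n,(x,y),z,C in(("medium",(277,151),.093,(.6208,.0905)),("small",(317,158),.081,(.6056,-.0079)),("mini",(357,163),.069,(.5907,-.1062))):
    w=(v.min(2)>110).astype(np.uint8);m=np.zeros_like(w);cv2.circle(m,(x,y),16,1,-1);w&=m
    g=(v.max(2)<100).astype(np.uint8);c,A,_,_=blob(g,(x,y),5);print(n,c,A,plane(T[2],T[3],c,z-.002).round(4)[:2]-C)
cv2.imwrite("pics/row5.png",cv2.resize(v[110:200,170:430],(780,270),interpolation=2)[...,::-1])
E
```

```text
{'time': 16.7167, 'position': [0.3875, -0.3261, 0.1894], 'grip_width': 0.9985, 'ft_force': [1.1141, 0.3431, -0.9942]}
expected px [318.9 204.9] found [320.1 206.4] 104 at [ 0.3877 -0.3288  0.089 ]
tri [ 0.386  -0.3404  0.0492] 1.2
medium [276.         147.71428571] 7 [-0.0009 -0.0006]
small [317.5 155. ] 6 [-0.0005  0.0008]
mini [359.2 162.4] 5 [-0.001  -0.0007]
```

View pics/row5.png

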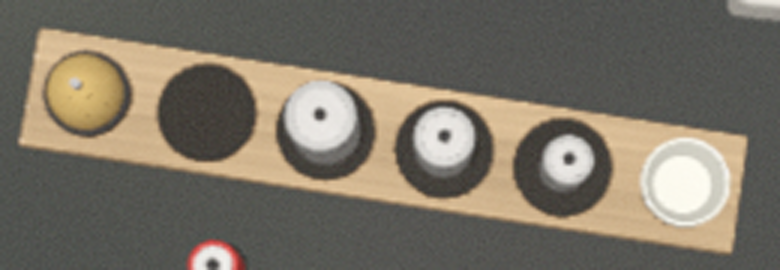

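The row crop shows medium, small and mini upright and centred within about 1 mm on coasters 2–4 from the bell. Coaster 1, at crop (207,112), is free. The large top–wrist triangulation is ill-conditioned because the rays are nearly parallel. Top–side gave 83 mm, and the plane fixes agree on xy. Descending on large.

>>> {"fn": "arm_command", "kwargs": {
  "motion": [
    [87, 0, 0, 35, 0],
    [87, 0, 0, 70, 0],
    [87, 0, 0, 104, 0],
    [87, 0, 0, 130, 0],
    [87, 0, 0, 143, 0]
  ]
}}

```text
time: 17.13
position: [0.3857, -0.3244, 0.0429]
tool_rot: [-2.382, -2.041, 0.003]
ft_force: [0.4, 0.9, 0.8]
grip_width: 1.002
grip_force: 0.0
```

>>> {"fn": "arm_command", "kwargs": {
  "motion": [
    [87, 0, 0, 0, 0],
    [44, 0, 0, 0, 0],
    [44, 0, 0, 0, 0],
    [44, 0, 0, 0, 0],
    [44, 0, 0, 0, 0]
  ]
}}

```text
time: 17.55
position: [0.3877, -0.3278, 0.0478]
tool_rot: [2.387, 2.04, 0.003]
ft_force: [0.1, 0.3, 0.5]
grip_width: 0.778
grip_force: 0.0
```

>>> {"fn": "arm_command", "kwargs": {
  "motion": [
    [44, 0, 0, 0, 0],
    [44, 0, 0, 0, 0],
    [44, 0, 0, 0, 0]
  ]
}}

```text
time: 17.8
position: [0.3875, -0.3277, 0.0476]
tool_rot: [2.388, 2.04, 0.002]
ft_force: [-0.5, 1.2, 6.3]
grip_width: 0.731
grip_force: 25.0
```

```bash
echo '[387.1,-328.3,47,-9]'>cmd.json; python3 plan.py 387,-328.3,220,-9,44 635.3,189.4,220,-9,44
```

```text
[[44, 0, 0, -35, 0], [44, 0, 0, -69, 0], [44, 0, 0, -104, 0], [44, 0, 0, -138, 0], [44, 0, 0, -173, 0]]
[[44, 37, 11, 0, 0], [44, 73, 22, 0, 0], [44, 110, 33, 0, 0], [44, 147, 44, 0, 0], [44, 183, 55, 0, 0]]
[[44, 37, 11, 0, 0], [44, 73, 22, 0, 0], [44, 110, 33, 0, 0], [44, 147, 44, 0, 0], [44, 184, 55, 0, 0]]
[[44, 37, 11, 0, 0], [44, 73, 22, 0, 0], [44, 110, 32, 0, 0], [44, 147, 43, 0, 0], [44, 183, 54, 0, 0]]
ends [635.1 189.3 220.   -9. ]
```

>>> {"fn": "arm_command", "kwargs": {
  "motion": [
    [44, 0, 0, -30, 0],
    [44, 0, 0, -67, 0],
    [44, 0, 0, -106, 0],
    [44, 0, 0, -145, 0],
    [44, 0, 0, -173, 0]
  ]
}}

```text
time: 18.22
position: [0.3866, -0.3283, 0.2225]
tool_rot: [2.388, 2.038, 0.003]
ft_force: [0.4, -0.2, -2.2]
grip_width: 0.731
grip_force: 25.0
```

>>> {"fn": "arm_command", "kwargs": {
  "motion": [
    [44, 37, 11, 0, 0],
    [44, 73, 22, 0, 0],
    [44, 110, 33, 0, 0],
    [44, 147, 44, 0, 0],
    [44, 183, 55, 0, 0]
  ]
}}

```text
time: 18.63
position: [0.4696, -0.1534, 0.2195]
tool_rot: [-2.389, -2.04, -0.002]
ft_force: [0.9, -0.4, -1.6]
grip_width: 0.73
grip_force: 25.0
```

>>> {"fn": "arm_command", "kwargs": {
  "motion": [
    [44, 37, 11, 0, 0],
    [44, 73, 22, 0, 0],
    [44, 110, 33, 0, 0],
    [44, 147, 44, 0, 0],
    [44, 184, 55, 0, 0]
  ]
}}

```text
time: 19.05
position: [0.5527, 0.0194, 0.2192]
tool_rot: [-2.389, -2.04, 0.0]
ft_force: [0.2, -1.0, -1.1]
grip_width: 0.729
grip_force: 25.0
```

>>> {"fn": "arm_command", "kwargs": {
  "motion": [
    [44, 38, 11, 0, 0],
    [44, 76, 22, 0, 0],
    [44, 114, 34, 0, 0],
    [44, 151, 45, 0, 0],
    [44, 183, 54, 0, 0]
  ]
}}

```text
time: 19.47
position: [0.6348, 0.1931, 0.2186]
tool_rot: [-2.387, -2.042, 0.001]
ft_force: [-0.2, -0.6, -2.1]
grip_width: 0.731
grip_force: 25.0
```

>>> {"fn": "arm_command", "kwargs": {
  "motion": [
    [44, 0, 0, 15, 0],
    [44, 0, 0, 45, 0],
    [44, 0, 0, 80, 0],
    [44, 0, 0, 110, 0],
    [44, 0, 0, 130, 0]
  ]
}}

```text
time: 19.88
position: [0.6322, 0.1895, 0.0853]
tool_rot: [-2.388, -2.039, 0.008]
ft_force: [-0.4, 0.5, -1.8]
grip_width: 0.735
grip_force: 25.0
```

>>> {"fn": "arm_command", "kwargs": {
  "motion": [
    [44, 0, 0, 10, 0],
    [44, 0, 0, 18, 0],
    [44, 0, 0, 22, 0],
    [44, 0, 0, 25, 0],
    [44, 0, 0, 26, 0]
  ]
}}

```text
time: 20.3
position: [0.6354, 0.1902, 0.0645]
tool_rot: [2.389, 2.04, 0.003]
ft_force: [-0.8, 1.0, -1.5]
grip_width: 0.73
grip_force: 25.0
```

>>> {"fn": "arm_command", "kwargs": {
  "motion": [
    [44, 0, 0, 1, 0],
    [44, 0, 0, 2, 0],
    [44, 0, 0, 3, 0],
    [44, 0, 0, 3, 0],
    [44, 0, 0, 3, 0]
  ]
}}

```text
time: 20.72
position: [0.6354, 0.1904, 0.0627]
tool_rot: [2.389, 2.04, 0.003]
ft_force: [-2.4, -0.3, 4.8]
grip_width: 0.729
grip_force: 25.0
```

Contact. Release, then a slow straight lift and a move clear of the row.

>>> {"fn": "arm_command", "kwargs": {
  "motion": [
    [70, 0, 0, 0, 0],
    [76, 0, 0, 0, 0],
    [84, 0, 0, 0, 0],
    [84, 0, 0, 0, 0],
    [84, 0, 0, 0, 0]
  ]
}}

```text
time: 21.13
position: [0.6347, 0.1901, 0.0605]
tool_rot: [2.389, 2.04, 0.0]
ft_force: [-0.3, -0.7, -0.1]
grip_width: 0.948
grip_force: 0.0
```

>>> {"fn": "arm_command", "kwargs": {
  "motion": [
    [84, 0, 0, -12, 0],
    [84, 0, 0, -40, 0],
    [84, 0, 0, -75, 0],
    [84, 0, 0, -112, 0],
    [84, 0, 0, -150, 0]
  ]
}}

```text
time: 21.55
position: [0.6343, 0.1897, 0.2127]
tool_rot: [2.389, 2.04, -0.0]
ft_force: [0.4, 0.6, -0.0]
grip_width: 0.964
grip_force: 0.0
```

>>> {"fn": "arm_command", "kwargs": {
  "motion": [
    [84, 40, -10, 0, 0],
    [84, 80, -20, 0, 0],
    [84, 118, -35, 0, 0],
    [84, 155, -50, 0, 0],
    [84, 190, -60, 0, 0]
  ]
}}

```text
time: 21.97
position: [0.6037, 0.3901, 0.2119]
tool_rot: [-2.387, -2.041, -0.002]
ft_force: [0.4, -0.2, 0.1]
grip_width: 0.964
grip_force: 0.0
```

>>> {"fn": "arm_command", "kwargs": {
  "motion": [
    [84, 35, -10, 0, 0],
    [84, 65, -20, 0, 0],
    [84, 65, -20, 0, 0],
    [84, 65, -20, 0, 0],
    [84, 65, -20, 0, 0]
  ]
}}

```text
time: 22.38
position: [0.5959, 0.4536, 0.211]
tool_rot: [2.388, 2.039, -0.0]
ft_force: [-0.1, -1.1, -0.7]
grip_width: 0.964
grip_force: 0.0
```

```bash
python3 snap.py 6 top side; python3 - <<'E'
from h import *
T=load("top6");v=T[0]
for n,(x,y),z,C in(("large",(235,141),.105,(.6354,.1894)),("medium",(277,149),.093,(.6208,.0905)),("small",(317,156),.081,(.6056,-.0079)),("mini",(358,163),.069,(.5907,-.1062))):
    g=(v.max(2)<100).astype(np.uint8);c,A,_,_=blob(g,(x,y),5);print(n,c,A,plane(T[2],T[3],c,z-.002).round(4)[:2]-C)
a=cv2.resize(v[110:290,130:430],(600,360),interpolation=2);b=cv2.resize(load("side6")[0][80:300,220:440],(240,240),interpolation=2)
o=np.zeros((600,600,3),np.uint8);o[:360]=a;o[360:,:240]=b;cv2.imwrite("pics/fin.png",o[...,::-1])
E
```

```text
{'time': 22.4833, 'position': [0.5968, 0.4522, 0.2113], 'grip_width': 0.9667, 'ft_force': [-0.2234, -0.2015, 0.2043]}
large [232.71428571 140.        ] 7 [-0.0002 -0.0006]
medium [276.         147.71428571] 7 [-0.0009 -0.0006]
small [317.71428571 155.        ] 7 [-0.0005  0.0003]
mini [359.2 162.4] 5 [-0.001  -0.0007]
```

View pics/fin.png

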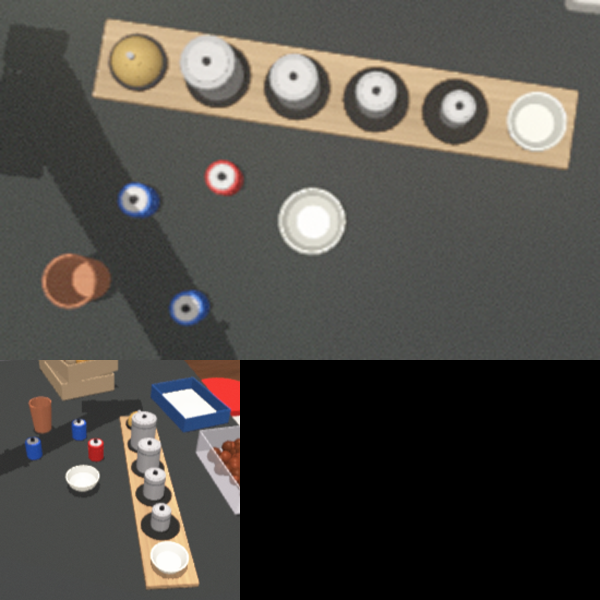

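The final views show all four upright and centred within about 1 mm. In the crop, large is at (207,62) beside the bell, then medium, small, and mini at (459,106). The tumbler, bowl and decoys have not moved.

```bash
python3 -c "from bench import *;print(close_job())"
```

```text
the job is handed in; nothing more can be done
None
```

The job is handed in after about 22 s of robot time: large, medium, small and mini stand upright in that order from the bell, each within about 1 mm of its coaster's centre, and the tumbler was not touched.

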